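# Wake the contact-sorting bench: three keys in order

### The arm

A 6-joint arm with a two-finger parallel gripper is mounted at the origin on the work surface. World frame = base frame: x ahead of the robot, y to its left, z up, the work surface at z = 0. Lengths are in m, angles in rad, forces in N, time in s.
With the tool pointing down it reaches from about 0.325 to 0.775 m from the base axis. Payload 5.5 kg.
Tool frame: the origin (TCP) lies on the centre line of the jaws, within the pads' length; the fingertips stand 19 mm ahead of it and the grasp point (between the pads) is the TCP; z points along the fingers, y is the line along which they close (so a half turn about z gives the same grasp; the last joint's range is limited). The gripper opens to 88 mm and grips with 3 to 60 N. Pads are 20 mm wide; open, the fingers measure 115 mm over their backs; the gripper's body (75 mm by 178 mm) begins 61 mm behind the grasp point.
Start: joints at [1.066, 0.091, 1.231, -0, 1.82, -0.057], TCP at [0.26, 0.541, 0.242] pointing down, gripper open.
Joint ranges: [-2.87, 2.87], [-0.86, 2.18], [0.17, 2.46], [-1.51, 4.65], [0.06, 2.69], [-2.65, 2.65]. Speed limits (rad/s): [2.57, 2.57, 3.01, 3.14, 3.14, 3.14].

### API

Orientations are given as [roll, pitch, yaw] about the fixed x, y, z axes, in that order (R = Rz(yaw) Ry(pitch) Rx(roll)).
In Python, from cell import bot, vision gives the robot as it stands.
- The arm moves only by the tool move_arm, never from a script. Its argument "steps" is a list of rows, each a list of 7 numbers: the shift along the world's x, y, z in m, then the turn, a rotation vector about the world's x, y, z in rad, then the opening, from 0 (shut) to 1 (fully open). A call has 1 to 12 rows; each row is the pose to reach, as a shift and turn from the pose commanded when the call began; what a row does not reach only later rows make up. A row lasts 1/12 s, in which the tool goes at most 41.7 mm and 7.16 degrees, less where a joint would pass 70% of its speed; a pose out of reach is approached as far as the arm can. A call with a gripper value outside its range is refused whole. The fingers move at their own pace and stop on an object; "newtons" is the grip in N (left out, the last holds). Time passes only in rows, so rows that repeat a pose let the fingers close. It gives the time, the measured TCP pose, the force, the opening and the grip force at its end, in the units of the state.
- bot.sense(): the state, without advancing time (a new reading comes with each control period).
- vision.get_image(name): name is "side" or "top"; returns the picture (480x640x3 uint8, blue, green, red); there is no depth.
- vision.camera_params(name): a dict with "intrinsics" (3x3 intrinsics, pixels), "cam_to_world" (4x4, takes a point from camera to world coordinates). Camera axes: x right, y down, z forward; pixel columns grow to the right and rows downward; lengths in m; the calibration is good to about 2 mm. A picture is of the moment at which its call begins. camera_params takes no time and is no camera call.
- bot.job_done(): hands the job in; it is judged then, once.
The state is a dict: "clock": time; "q": joint angles; "joint_vel": joint speeds; "joint_torque": joint torques, N m; "tool_pos": TCP position; "tcp_rot": TCP orientation; "ft_force": force on the tool from outside, world axes, zero at the start; "wrist_torque": the same for the moment, N m; "width": finger opening in m; "finger_force": force on a finger pad.
Only numpy, scipy, OpenCV 4.12 (cv2) and the standard library are available. Lean on these libraries where they do the work, as an engineer would, in place of code of your own. Each camera call takes 0.05 s, during which the arm holds its last target. There are 200 camera calls.

### The job

Switch the bench on by touching the black keys of its three instruments with the fingertips, in this order: first the ground monitor (the box with the domed stud), then the counting scale (flat pan), last the bowl feeder (round bowl). Touch each key lightly, just until it has gone down about half way or a little more and stays there. Only touch: do not lift, shove or tip the instruments, and leave the cap, the tweezers and the parts box where they are.

Things in the scene. Friction and masses are not known exactly. Their poses are not given: they have to be found in the camera images.
- monitor: ground monitor: the narrowest of three low cream boxes, 150 x 100 mm and 36 mm high, 0.5 kg, with one short domed steel stud (24 mm thick, collar 40 mm, top 64 mm above the work surface) at x +38 mm and two small round sockets; key centre at x -50 mm, y 0. Loose on rubber feet. Origin: centre of its underside; x front (key end) to back, z up.
- scale: counting scale: low cream box 170 x 130 mm and 36 mm high, 1.1 kg, with a flat rectangular steel weighing pan (105 x 125 mm, centre at x +30 mm, top 52 mm above the work surface) and a small dark display beside the key; key centre at x -60 mm, y 0. Loose on rubber feet. Origin: centre of its underside; x front (key end) to back, z up.
- feeder: bowl feeder: low cream box 170 x 120 mm and 36 mm high, 2.2 kg, carrying a round open grey bowl (100 mm across the rim, centre at x +33 mm, rim 66 mm above the work surface) with brass bits in it; key centre at x -60 mm, y 0. Loose on rubber feet. Origin: centre of its underside; x front (key end) to back, z up.
- monitor_key (a joint): key of the ground monitor: slides straight down along the device's z, 0 = standing fully up, 0.012 m = down on its stop. Soft: it starts to move at about 3 N and resists 0.4 N more per mm (about 5.4 N at half way, 7.8 N at the stop); let go, it stays down where it was left (pushed past 7.5 mm it rises back to about 7.5 mm). It is on from 0.004 m; there is no need to reach the stop.
- monitor_key_top (a point): centre of the top face of the ground monitor's key, moving with the key; a plain black square key, 28 x 28 mm, whose top stands 15 mm above the housing top when up (51 mm above the work surface) and 3 mm above it when fully down. Axes as the device's.
- scale_key (a joint): key of the counting scale: slides straight down along the device's z, 0 = standing fully up, 0.012 m = down on its stop. Soft: it starts to move at about 3 N and resists 0.4 N more per mm (about 5.4 N at half way, 7.8 N at the stop); let go, it stays down where it was left (pushed past 7.5 mm it rises back to about 7.5 mm). It is on from 0.004 m; there is no need to reach the stop.
- scale_key_top (a point): centre of the top face of the counting scale's key, moving with the key; a plain black square key, 28 x 28 mm, whose top stands 15 mm above the housing top when up (51 mm above the work surface) and 3 mm above it when fully down. Axes as the device's.
- feeder_key (a joint): key of the bowl feeder: slides straight down along the device's z, 0 = standing fully up, 0.012 m = down on its stop. Soft: it starts to move at about 3 N and resists 0.4 N more per mm (about 5.4 N at half way, 7.8 N at the stop); let go, it stays down where it was left (pushed past 7.5 mm it rises back to about 7.5 mm). It is on from 0.004 m; there is no need to reach the stop.
- feeder_key_top (a point): centre of the top face of the bowl feeder's key, moving with the key; a plain black square key, 28 x 28 mm, whose top stands 15 mm above the housing top when up (51 mm above the work surface) and 3 mm above it when fully down. Axes as the device's.
- cap: bystander: small open blue plastic cap like a cup, 42 mm across, 30 mm high, 30 g; origin at the centre of its underside.
- tweezers: bystander: steel tweezers lying flat, 127 mm long, 16 mm wide, 8 mm high, 30 g; origin about mid-length, x along them to the tips.
- partsbox: bystander: clear open parts box 80 x 120 mm, 30 mm high, 0.25 kg; origin at the centre of its underside.
Things that resemble listed ones, but are neither listed nor needed, are in the scene too. What is shaped like the monitor but blue or purple is not meant.

How it is judged:
By the outcome, as a careful person would: the job done as asked, in the order asked, and still so for the second after the job is handed in, with the robot touching nothing.
It also fails if it takes over 45 s, if anything falls off the work surface, if the arm or the gripper's body presses on something with over 40 N, if the wrist force passes 120 N, or if a joint passes its speed limit or range.

## Working session

There is one attempt and no reset: what is moved stays moved. The work goes in short steps, Python scripts to look and compute and a tool call to move; the robot and the scene stay as the last step left them, time stands still between calls to the robot, and variables do not carry over. Pictures are saved under pics/ and viewed, at most 10 in all, crops included, and the job is handed in when it is done.

Besides the shell and the picture viewer there is one more tool, called after ">>>" as name(argument=value, ...), one argument or row to a line, values as JSON. move_arm: Moves the arm, as the interface text tells. Its arguments: {"type":"object","properties":{"steps":{"type":"array"},"newtons":{"type":"number"}},"required":["steps"]}

```bash
mkdir -p pics; python3 - <<'E'
from cell import bot, vision
import cv2
for n in("top","side"):
    cv2.imwrite(f"pics/{n}0.png",vision.get_image(n))
    p=vision.camera_params(n);print(n,p["intrinsics"],p["cam_to_world"])
s=bot.sense();print(s["clock"],s["tool_pos"],s["tcp_rot"],s["ft_force"],s["width"])
E
```

```text
top [[610.35404231   0.         324.01252372]
 [  0.         610.35404231 230.46311817]
 [  0.           0.           1.        ]] [[ 2.57704671e-02 -9.82937874e-01  1.82123635e-01  3.21548267e-01]
 [-9.99667505e-01 -2.54983468e-02  3.83589796e-03 -1.00547018e-01]
 [ 8.73402212e-04 -1.82161932e-01 -9.83268156e-01  1.31062482e+00]
 [ 0.00000000e+00  0.00000000e+00  0.00000000e+00  1.00000000e+00]]
side [[547.56137362   0.         325.35598772]
 [  0.         547.56137362 235.63316075]
 [  0.           0.           1.        ]] [[ 0.75941049 -0.48005034  0.43914391  0.06295521]
 [-0.65039012 -0.57775418  0.49314582 -0.65326432]
 [ 0.01698241 -0.66011497 -0.75097259  0.92156317]
 [ 0.          0.          0.          1.        ]]
0.1 [0.25969329 0.54064307 0.24062076] [-3.13987545e+00 -6.73498306e-05  2.69383365e+00] [-1.84735796e-04 -3.66153098e-01  1.95977153e-01] 0.0877727382247129
```

View pics/top0.png

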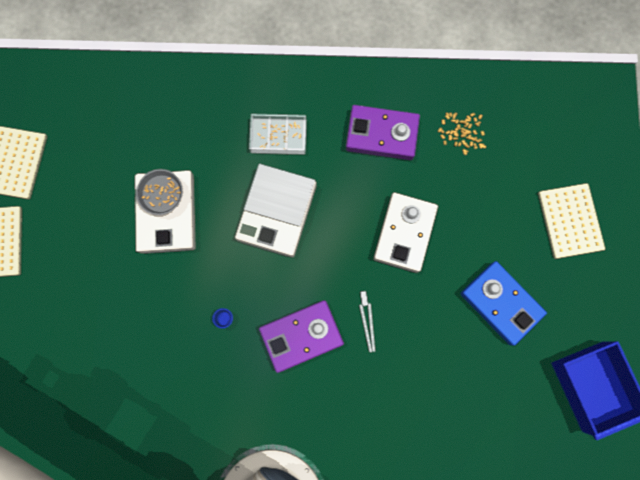

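View pics/side0.png

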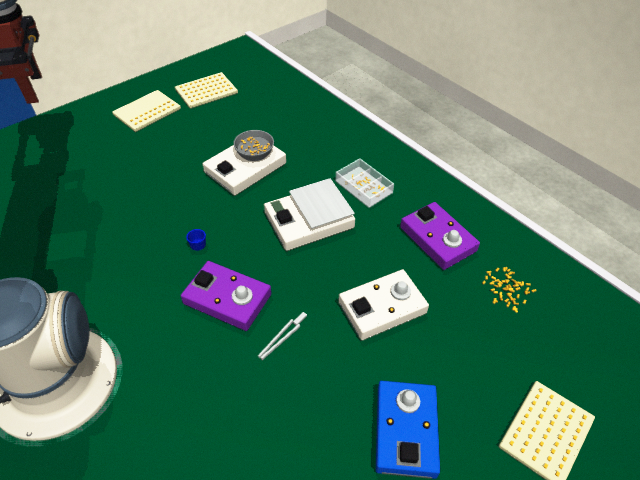

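The top view shows these candidates for the monitor: cream (406,232) with key (400,253), purple (382,132), purple (300,337) and blue (504,305). I choose the cream one with the stud. The scale key is at (267,236), beside its display (247,230), and the feeder key is at (164,237). In the side view the keys are at (361,307), (285,216) and (226,167).

```bash
cat > h.py <<'E'
import numpy as np, cv2
from cell import bot, vision
def ray(n,uv):
    p=vision.camera_params(n);T=np.array(p["cam_to_world"]);d=T[:3,:3]@np.linalg.inv(p["intrinsics"])@[*uv,1];return T[:3,3],d/np.linalg.norm(d)
def onz(n,uv,z):
    o,d=ray(n,uv);return o+d*(z-o[2])/d[2]
def tri(a,b):
    (o,d),(p,e)=ray("top",a),ray("side",b)
    s,t=np.linalg.lstsq(np.c_[d,-e],p-o,rcond=None)[0]
    x,y=o+s*d,p+t*e;return (x+y)/2,np.linalg.norm(x-y)
def blob(im,c,r=16,th=60):
    m=(im.max(2)<th).astype(np.uint8);k,l,st,ce=cv2.connectedComponentsWithStats(m)
    w=l[c[1]-4:c[1]+5,c[0]-4:c[0]+5];i=np.bincount(w[w>0]).argmax()
    return ce[i],st[i,4],cv2.minAreaRect(np.argwhere(l==i)[:,::-1].astype(np.float32))
E
python3 - <<'E'
from h import *
np.set_printoptions(precision=4,suppress=True)
t,s=cv2.imread("pics/top0.png"),cv2.imread("pics/side0.png")
for n,a,b in(("mon",(400,253),(361,307)),("scale",(267,236),(285,216)),("feed",(164,237),(226,167))):
    A,B=blob(t,a,th=45),blob(s,b,th=45)
    print(n,A,B[:2]);print(onz("top",A[0],.051),onz("side",B[0],.049),*tri(A[0],B[0]))
# housing tops: cream contours
m=((t.min(2)>150)).astype(np.uint8);m=cv2.morphologyEx(m,cv2.MORPH_CLOSE,np.ones((25,25)))
for c in cv2.findContours(m,0,2)[0]:
    r=cv2.minAreaRect(c)
    if 2500<r[1][0]*r[1][1]<8000 and 80<r[0][0]<500 and r[0][1]>150:
        q=np.array([onz("top",p,.036)[:2] for p in cv2.boxPoints(r)])
        print(r[0],q.mean(0),"sides",np.linalg.norm(q[1]-q[0]),np.linalg.norm(q[2]-q[1]),"dirs",[np.degrees(np.arctan2(*(q[i+1]-q[i])[::-1])) for i in(0,1)])
cv2.imwrite("pics/crop.png",cv2.resize(t[150:290,120:460],None,fx=2.3,fy=2.3,interpolation=2))
E
```

```text
mon (array([398.6949, 252.4237]), np.int32(59), ((400.0, 253.0), (11.384199142456055, 12.016654968261719), 18.43494987487793)) (array([360.9755, 306.0294]), np.int32(204))
[ 0.5123 -0.2525  0.051 ] [ 0.5091 -0.2596  0.049 ] [ 0.5147 -0.2543  0.0375] 0.0006796186807131979Traceback (most recent call last):
  File "<stdin>", line 5, in <module>
  File "h.py", line 13, in blob
    w=l[c[1]-4:c[1]+5,c[0]-4:c[0]+5];i=np.bincount(w[w>0]).argmax()
                                       ~~~~~~~~~~~~~~~~~~~~~~~~~~^^
ValueError: attempt to get argmax of an empty sequence
```

```bash
python3 - <<'E'
from h import *
np.set_printoptions(precision=4,suppress=True)
t,s=cv2.imread("pics/top0.png"),cv2.imread("pics/side0.png")
print(t[237,150:178].max(1),t[253,386:414].max(1))
for n,a,b in(("mon",(400,253),(361,307)),("scale",(267,236),(285,216)),("feed",(164,237),(226,167))):
    A,B=blob(t,a,th=75),blob(s,b,th=75)
    print(n,A,B);print(onz("top",A[2][0],.051),onz("top",A[0],.051),onz("side",B[0],.049),*tri(A[0],B[0]))
m=((t.min(2)>150)).astype(np.uint8);m=cv2.morphologyEx(m,cv2.MORPH_CLOSE,np.ones((25,25)))
for c in cv2.findContours(m,0,2)[0]:
    r=cv2.minAreaRect(c)
    if 2500<r[1][0]*r[1][1]<8000 and 80<r[0][0]<500 and r[0][1]>150:
        q=np.array([onz("top",p,.036)[:2] for p in cv2.boxPoints(r)])
        print(r[0],q.mean(0),"sides",np.linalg.norm(q[1]-q[0]),np.linalg.norm(q[2]-q[1]),"dirs",[np.degrees(np.arctan2(*(q[i+1]-q[i])[::-1])) for i in(0,1)])
cv2.imwrite("pics/crop.png",cv2.resize(t[150:290,120:460],None,fx=2.3,fy=2.3,interpolation=2))
E
```

```text
[248 248 249 251 241 172  79  36  41  41  42  44  45  44  44  40  41  39
  24  43  94 132 181 236 250 249 248 248] [248 249 250 251 240 180 110  71  44  43  47  46  46  49  46  49  50  48
  48  46  48  70 127 205 246 250 249 249]
mon (array([400.1257, 252.8   ]), np.int32(175), ((400.1000061035156, 252.70001220703125), (13.28156566619873, 13.28156566619873), 18.434947967529297)) (array([361.0575, 305.9425]), np.int32(226), ((361.10003662109375, 306.20001220703125), (15.652474403381348, 15.20526123046875), 63.43495178222656))
[ 0.5118 -0.2554  0.051 ] [ 0.5116 -0.2555  0.051 ] [ 0.5094 -0.2596  0.049 ] [ 0.5129 -0.2565  0.0422] 0.00010315019963057227
scale (array([266.4025, 234.9686]), np.int32(159), ((266.50006103515625, 235.0), (12.965337753295898, 12.332881927490234), 18.434947967529297)) (array([283.6279, 216.2151]), np.int32(172), ((283.6499938964844, 215.9499969482422), (13.597793579101562, 13.914020538330078), 71.56504821777344))
[0.5421 0.0246 0.051 ] [0.5421 0.0248 0.051 ] [0.5398 0.021  0.049 ] [0.5434 0.0257 0.0427] 0.0004079827326832184
feed (array([162.7086, 236.9543]), np.int32(175), ((162.83535766601562, 237.01829528808594), (13.251785278320312, 13.362215995788574), 83.6598129272461)) (array([224.5704, 167.3111]), np.int32(135), ((224.50003051757812, 167.50001525878906), (12.727920532226562, 11.31370735168457), 45.0))
[0.5321 0.2414 0.051 ] [0.5323 0.2417 0.051 ] [0.5296 0.2365 0.049 ] [0.5339 0.2444 0.0412] 0.00012552485740323382
(406.15093994140625, 231.4716796875) [ 0.5607 -0.2701] sides 0.14938378551317882 0.10140834676002404 dirs [np.float64(-15.126245291599366), np.float64(-104.98830647555684)]
(163.54864501953125, 210.51535034179688) [0.5931 0.2483] sides 0.12174606441194849 0.172028649491136 dirs [np.float64(-87.55096098727724), np.float64(-175.3619479869042)]
```

View pics/crop.png

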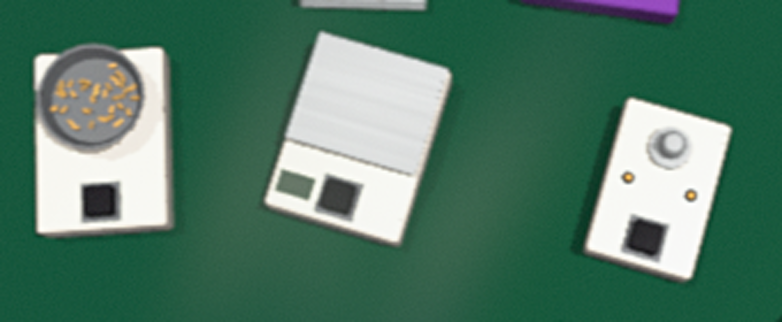

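The crop confirms the choice: cream boxes with the bowl (left), the pan (centre) and the stud (right), with keys at crop (100,201), (338,196) and (645,236). The key positions found from the keys and from the housings agree within about 3 mm:

| Key | x (m) | y (m) |
|---|---|---|
| Monitor | 0.512 | -0.256 |
| Scale | 0.543 | 0.025 |
| Feeder | 0.533 | 0.243 |

I'll shut the fingers and travel high.

>>> move_arm(
  steps=[
    [0.126,-0.4,0,0,0,0,0],
    [0.126,-0.4,0,0,0,0,0],
    [0.126,-0.4,0,0,0,0,0],
    [0.126,-0.4,0,0,0,0,0],
    [0.126,-0.4,0,0,0,0,0],
    [0.126,-0.4,0,0,0,0,0],
    [0.126,-0.4,0,0,0,0,0],
    [0.126,-0.4,0,0,0,0,0],
    [0.126,-0.4,0,0,0,0,0],
    [0.126,-0.4,0,0,0,0,0],
    [0.126,-0.4,0,0,0,0,0],
    [0.126,-0.4,0,0,0,0,0],
  ],
  newtons=10,
)

```text
clock: 1.1
tool_pos: [0.3863, 0.1389, 0.2414]
tcp_rot: [-3.141, -0.0, 2.688]
ft_force: [0.5, 0.9, 0.2]
width: 0.011
finger_force: 0.0
```

>>> move_arm(
  steps=[
    [0.126,-0.397,0,0,0,0,0],
    [0.126,-0.397,0,0,0,0,0],
    [0.126,-0.397,0,0,0,0,0],
    [0.126,-0.397,0,0,0,0,0],
    [0.126,-0.397,0,0,0,0,0],
    [0.126,-0.397,0,0,0,0,0],
    [0.126,-0.397,0,0,0,0,0],
    [0.126,-0.397,0,0,0,0,0],
    [0.126,-0.397,0,0,0,0,0],
    [0.126,-0.397,0,0,0,0,0],
    [0.126,-0.397,0,0,0,0,0],
    [0.126,-0.397,0,0,0,0,0],
  ],
)

```text
clock: 2.1
tool_pos: [0.5128, -0.2559, 0.2392]
tcp_rot: [3.141, -0.004, 2.693]
ft_force: [-0.5, 0.5, -0.0]
width: 0.0003
finger_force: 0.0
```

>>> move_arm(
  steps=[
    [0,0,-0.04,0,0,0,0],
    [0,0,-0.08,0,0,0,0],
    [0,0,-0.12,0,0,0,0],
    [0,0,-0.14,0,0,0,0],
    [0,0,-0.157,0,0,0,0],
    [0,0,-0.157,0,0,0,0],
    [0,0,-0.157,0,0,0,0],
  ],
)

```text
clock: 2.68
tool_pos: [0.512, -0.2537, 0.0845]
tcp_rot: [3.141, -0.001, 2.696]
ft_force: [0.3, -0.2, 0.5]
width: 0.0006
finger_force: 0.0
```

```bash
python3 - <<'E'
from h import *
t,s=vision.get_image("top"),vision.get_image("side")
a=cv2.resize(t[190:290,340:460],None,fx=3.3,fy=4,interpolation=2);b=cv2.resize(s[250:350,310:430],None,fx=3.3,fy=4,interpolation=2)
cv2.imwrite("pics/c1.png",np.hstack([a,b]));print(bot.sense()["tool_pos"],bot.sense()["ft_force"])
E
```

```text
[ 0.51304236 -0.25525727  0.08694567] [-0.07868385  0.29391527  0.1034462 ]
```

View pics/c1.png

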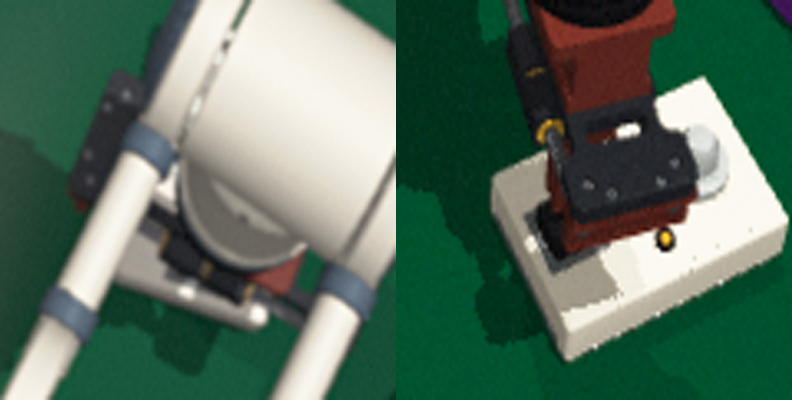

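The close view shows the fingers over the black key (side crop about (555,235)), clear of the stud. I'll press in small steps, reading the force.

>>> move_arm(
  steps=[
    [0,0,-0.006,0,0,0,0],
    [0,0,-0.012,0,0,0,0],
    [0,0,-0.014,0,0,0,0],
    [0,0,-0.016,0,0,0,0],
    [0,0,-0.018,0,0,0,0],
    [0,0,-0.018,0,0,0,0],
  ],
)

```text
clock: 3.28
tool_pos: [0.5119, -0.2561, 0.0668]
tcp_rot: [3.141, 0.0, 2.694]
ft_force: [-0.4, 1.9, 1.6]
width: 0.0004
finger_force: 0.7
```

>>> move_arm(
  steps=[
    [0,0,-0.001,0,0,0,0],
    [0,0,-0.002,0,0,0,0],
    [0,0,-0.002,0,0,0,0],
  ],
)

```text
clock: 3.53
tool_pos: [0.5119, -0.2561, 0.0649]
tcp_rot: [3.141, 0.0, 2.694]
ft_force: [-0.6, 2.2, 5.3]
width: 0.0006
finger_force: 2.2
```

>>> move_arm(
  steps=[
    [0,0,0,0,0,0,0],
    [0,0,0,0,0,0,0],
  ],
)

```text
clock: 3.7
tool_pos: [0.5119, -0.2561, 0.0649]
tcp_rot: [3.142, 0.0, 2.694]
ft_force: [-0.7, 2.8, 5.6]
width: 0.0005
finger_force: 2.5
```

>>> move_arm(
  steps=[
    [0,0,-0.0005,0,0,0,0],
    [0,0,-0.001,0,0,0,0],
    [0,0,-0.001,0,0,0,0],
  ],
)

```text
clock: 3.95
tool_pos: [0.5119, -0.2561, 0.0638]
tcp_rot: [3.141, 0.0, 2.694]
ft_force: [-1.6, 1.2, 4.1]
width: 0.0003
finger_force: 2.4
```

Depth is about 6.2 mm and the force agrees. A touch more, then lift and look.

>>> move_arm(
  steps=[
    [0,0,-0.0005,0,0,0,0],
    [0,0,-0.0005,0,0,0,0],
  ],
)

```text
clock: 4.12
tool_pos: [0.5119, -0.2561, 0.0634]
tcp_rot: [3.142, 0.0, 2.694]
ft_force: [-1.0, 1.9, 4.3]
width: 0.0002
finger_force: 2.5
```

>>> move_arm(
  steps=[
    [0,0,0.01,0,0,0,0],
    [0,0,0.04,0,0,0,0],
    [0,0,0.08,0,0,0,0],
    [0,0.04,0.1,0,0,0,0],
    [0,0.08,0.1,0,0,0,0],
    [0.01,0.12,0.1,0,0,0,0],
    [0.02,0.16,0.1,0,0,0,0],
    [0.0315,0.2,0.1,0,0,0,0],
    [0.0315,0.24,0.1,0,0,0,0],
    [0.0315,0.281,0.1,0,0,0,0],
    [0.0315,0.281,0.1,0,0,0,0],
    [0.0315,0.281,0.1,0,0,0,0],
  ],
)

```text
clock: 5.12
tool_pos: [0.5433, 0.0266, 0.1631]
tcp_rot: [-3.141, 0.0, 2.698]
ft_force: [0.3, -1.4, 0.6]
width: 0.0007
finger_force: 0.0
```

```bash
python3 - <<'E'
from h import *
t,s=vision.get_image("top"),vision.get_image("side")
o=cv2.imread("pics/side0.png")
print(bot.sense()["tool_pos"],bot.sense()["ft_force"],np.abs(t[190:285,370:445].astype(int)-cv2.imread("pics/top0.png")[190:285,370:445]).mean())
print(blob(t,(400,253),th=75)[:2],blob(s,(361,307),th=75)[:2])
f=lambda i:cv2.resize(i[250:350,330:430],None,fx=4,fy=4,interpolation=2)
cv2.imwrite("pics/c2.png",np.hstack([f(o),f(s)]))
E
```

```text
[0.54335791 0.02415071 0.16308921] [1.32852652 1.05019499 0.11412089] 1.814923976608187
(array([400.08125, 253.0125 ]), np.int32(160)) (array([361.11055276, 306.69849246]), np.int32(199))
```

View pics/c2.png

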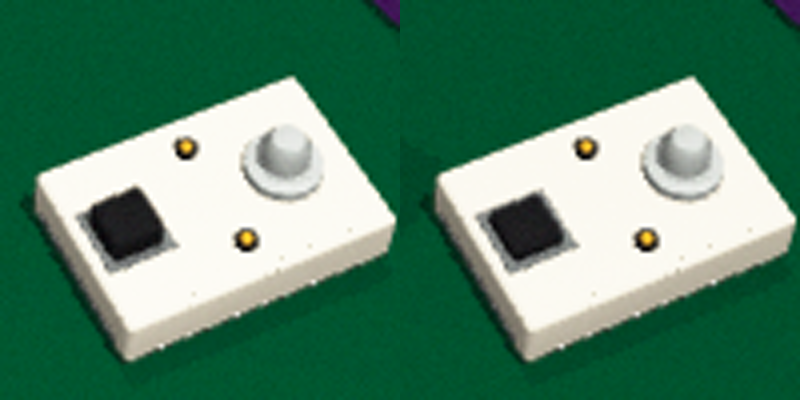

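The right half, after the press, shows the key lower in its bezel and the box where it was. I'll measure the drop from the key's top back edges in the side view.

```bash
cat >> h.py <<'E'
def drop(o,s,c,P,w=10):
    # shift of key's upper outline in the side view, px; and px per mm of descent at point P
    def prof(i,col,l):
        v=cv2.GaussianBlur(i,(3,3),0).max(2)[c[1]-16:c[1]+1,col].astype(float)
        k=np.where(v>l)[0].max();return k+(v[k]-l)/(v[k]-v[k+1])
    p=vision.camera_params("side");T=np.linalg.inv(p["cam_to_world"]);K=np.array(p["intrinsics"])
    pr=lambda X:(lambda q:q[:2]/q[2])(K@(T[:3,:3]@X+T[:3,3]))
    P=np.array(P);d=(pr(P-[0,0,.001])-pr(P))
    for l in(60,75,90):
        print(l,np.round([prof(s,x,l)-prof(o,x,l) for x in range(c[0]-5,c[0]+5)],2))
    print("px/mm",d)
E
python3 - <<'E'
from h import *
s=vision.get_image("side");o=cv2.imread("pics/side0.png")
cv2.imwrite("pics/s_after1.png",s)
drop(o,s,(361,306),(.512,-.256,.051))
for x in(357,363):print(o[292:316,x].max(1),s[292:316,x].max(1))
E
```

```text
60 [1.26 1.49 1.26 1.35 1.5  1.31 1.53 1.39 1.53 1.71]
75 [1.34 1.34 1.32 1.46 1.34 1.38 1.37 1.42 1.33 1.33]
90 [1.39 1.32 1.39 1.41 1.31 1.43 1.35 1.46 1.33 1.25]
px/mm [-0.03431494  0.29643529]
[252 252 252 252 252 253 251 114  30  33  34  34  31  35  37  27  24  20
  22  15  11  38 124 138] [251 251 251 252 251 252 251 250 164  50  29  31  33  33  30  34  34  32
  30  21  18  54 118 138]
[252 252 252 252 193  60  25  28  29  33  31  27  34  33  36  30  34  30
  29  20  18  60 116 125] [251 251 251 252 251 227 110  39  29  32  29  35  30  33  36  31  28  31
  31  33  27  63 118 141]
```

The drop is about 4.6 mm, which fits the roughly 4.8 N read, so my depth zero is 2 mm off. It counts as on, but it is short of half way. I'll go back and press 1.8 mm deeper before touching the scale.

>>> move_arm(
  steps=[
    [0,-0.04,0,0,0,0,0],
    [-0.01,-0.08,0,0,0,0,0],
    [-0.02,-0.12,0,0,0,0,0],
    [-0.0315,-0.16,0,0,0,0,0],
    [-0.0315,-0.2,0,0,0,0,0],
    [-0.0315,-0.24,0,0,0,0,0],
    [-0.0315,-0.281,0,0,0,0,0],
    [-0.0315,-0.281,0,0,0,0,0],
    [-0.0315,-0.281,-0.04,0,0,0,0],
    [-0.0315,-0.281,-0.075,0,0,0,0],
    [-0.0315,-0.281,-0.09,0,0,0,0],
    [-0.0315,-0.281,-0.09,0,0,0,0],
  ],
)

```text
clock: 6.27
tool_pos: [0.5084, -0.2562, 0.0675]
tcp_rot: [3.141, -0.009, 2.691]
ft_force: [-0.8, 0.4, -0.7]
width: 0.0003
finger_force: 0.0
```

>>> move_arm(
  steps=[
    [0,0,-0.004,0,0,0,0],
    [0,0,-0.008,0,0,0,0],
    [0,0,-0.01,0,0,0,0],
    [0,0,-0.011,0,0,0,0],
    [0,0,-0.0118,0,0,0,0],
    [0,0,-0.0118,0,0,0,0],
    [0,0,-0.0118,0,0,0,0],
  ],
)

```text
clock: 6.85
tool_pos: [0.5124, -0.2566, 0.0632]
tcp_rot: [-3.141, 0.003, 2.694]
ft_force: [-1.3, 0.7, 5.8]
width: 0.0002
finger_force: 2.9
```

>>> move_arm(
  steps=[
    [0,0,0.01,0,0,0,0],
    [0,0,0.04,0,0,0,0],
    [0,0,0.08,0,0,0,0],
    [0,0.04,0.1,0,0,0,0],
    [0,0.08,0.1,0,0,0,0],
    [0.01,0.12,0.1,0,0,0,0],
    [0.02,0.16,0.1,0,0,0,0],
    [0.0315,0.2,0.1,0,0,0,0],
    [0.0315,0.24,0.1,0,0,0,0],
    [0.0315,0.281,0.1,0,0,0,0],
    [0.0315,0.281,0.1,0,0,0,0],
    [0.0315,0.281,0.1,0,0,0,0],
  ],
)

```text
clock: 7.85
tool_pos: [0.5433, 0.027, 0.1619]
tcp_rot: [3.141, 0.001, 2.698]
ft_force: [-0.3, -0.1, 0.2]
width: 0.0006
finger_force: 0.0
```

```bash
python3 - <<'E'
from h import *
s=vision.get_image("side");o=cv2.imread("pics/side0.png")
cv2.imwrite("pics/s_after2.png",s)
drop(o,s,(361,306),(.512,-.256,.051))
print(blob(s,(361,307),th=75)[:2],bot.sense()["tool_pos"])
E
```

```text
60 [1.29 1.46 1.27 1.35 1.49 1.31 1.55 1.53 1.6  1.7 ]
75 [1.37 1.29 1.33 1.46 1.33 1.38 1.39 1.47 1.36 1.3 ]
90 [1.41 1.3  1.39 1.41 1.31 1.42 1.36 1.52 1.36 1.21]
px/mm [-0.03431494  0.29643529]
(array([361.14646465, 306.72222222]), np.int32(198)) [0.54331567 0.02543143 0.16180587]
```

Unchanged: the arm had stalled at measured z 0.063, lagging its command. The key's depth follows the measured z, so I'll press to a measured z of about 0.0615, with time to settle.

>>> move_arm(
  steps=[
    [0,-0.04,0,0,0,0,0],
    [-0.01,-0.08,0,0,0,0,0],
    [-0.02,-0.12,0,0,0,0,0],
    [-0.0315,-0.16,0,0,0,0,0],
    [-0.0315,-0.2,0,0,0,0,0],
    [-0.0315,-0.24,0,0,0,0,0],
    [-0.0315,-0.281,0,0,0,0,0],
    [-0.0315,-0.281,0,0,0,0,0],
    [-0.0315,-0.281,-0.04,0,0,0,0],
    [-0.0315,-0.281,-0.075,0,0,0,0],
    [-0.0315,-0.281,-0.09,0,0,0,0],
    [-0.0315,-0.281,-0.09,0,0,0,0],
  ],
)

```text
clock: 8.9
tool_pos: [0.5084, -0.2562, 0.066]
tcp_rot: [3.141, -0.009, 2.691]
ft_force: [0.0, 0.6, -0.9]
width: 0.0002
finger_force: 0.0
```

>>> move_arm(
  steps=[
    [0,0,-0.004,0,0,0,0],
    [0,0,-0.008,0,0,0,0],
    [0,0,-0.01,0,0,0,0],
    [0,0,-0.011,0,0,0,0],
    [0,0,-0.0118,0,0,0,0],
    [0,0,-0.0118,0,0,0,0],
    [0,0,-0.0118,0,0,0,0],
    [0,0,-0.0118,0,0,0,0],
    [0,0,-0.0118,0,0,0,0],
  ],
)

```text
clock: 9.65
tool_pos: [0.5125, -0.2569, 0.0621]
tcp_rot: [-3.141, 0.003, 2.694]
ft_force: [-1.2, -1.3, 5.5]
width: 0.0005
finger_force: 2.8
```

>>> move_arm(
  steps=[
    [0,0,0,0,0,0,0],
    [0,0,0,0,0,0,0],
    [0,0,0,0,0,0,0],
  ],
)

```text
clock: 9.9
tool_pos: [0.5126, -0.2569, 0.0621]
tcp_rot: [-3.141, 0.003, 2.694]
ft_force: [-3.0, 0.2, 5.2]
width: 0.0004
finger_force: 2.8
```

>>> move_arm(
  steps=[
    [0,0,-0.0005,0,0,0,0],
    [0,0,-0.001,0,0,0,0],
    [0,0,-0.001,0,0,0,0],
    [0,0,-0.001,0,0,0,0],
  ],
)

```text
clock: 10.23
tool_pos: [0.5125, -0.2569, 0.0611]
tcp_rot: [-3.141, 0.003, 2.694]
ft_force: [-2.2, -0.4, 5.7]
width: 0.0006
finger_force: 3.0
```

```bash
python3 - <<'E'
from h import *
s=vision.get_image("side");o=cv2.imread("pics/s_after2.png")
f=lambda i:cv2.resize(i[250:350,330:430],None,fx=4,fy=4,interpolation=2)
cv2.imwrite("pics/c3.png",np.hstack([f(o),f(s)]));print(bot.sense()["tool_pos"])
E
```

```text
[ 0.51254953 -0.25693972  0.06111375]
```

View pics/c3.png

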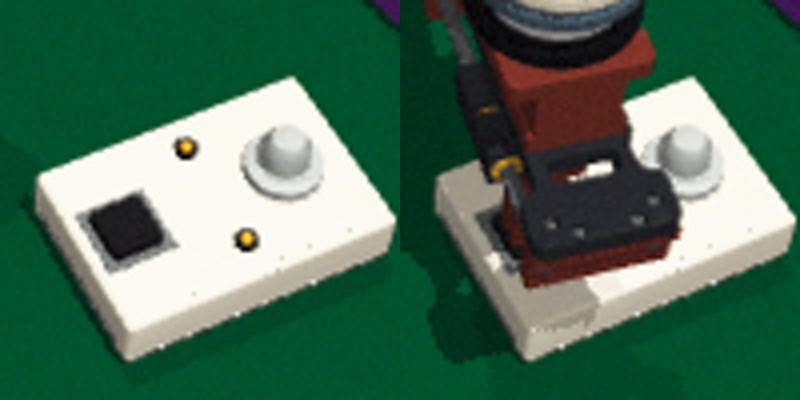

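The box hasn't shifted and the fingers are on the key. I'll lift and measure.

>>> move_arm(
  steps=[
    [0,0,0.01,0,0,0,0],
    [0,0,0.04,0,0,0,0],
    [0,0,0.08,0,0,0,0],
    [0,0.04,0.1,0,0,0,0],
    [0,0.08,0.1,0,0,0,0],
    [0.01,0.12,0.1,0,0,0,0],
    [0.02,0.16,0.1,0,0,0,0],
    [0.0305,0.2,0.1,0,0,0,0],
    [0.0305,0.24,0.1,0,0,0,0],
    [0.0305,0.281,0.1,0,0,0,0],
    [0.0305,0.281,0.1,0,0,0,0],
    [0.0305,0.281,0.1,0,0,0,0],
  ],
)

```text
clock: 11.28
tool_pos: [0.5424, 0.0271, 0.1596]
tcp_rot: [3.141, 0.001, 2.698]
ft_force: [1.0, 0.2, 0.1]
width: 0.0004
finger_force: 0.0
```

```bash
python3 - <<'E'
from h import *
s=vision.get_image("side");o=cv2.imread("pics/side0.png")
cv2.imwrite("pics/s_after3.png",s)
drop(o,s,(361,306),(.512,-.256,.051))
print(blob(s,(361,307),th=75)[:2],[bot.sense()["tool_pos"]])
E
```

```text
60 [1.34 1.66 1.59 1.45 1.48 1.36 1.76 1.77 1.63 1.65]
75 [1.43 1.53 1.5  1.56 1.31 1.44 1.65 1.61 1.44 1.33]
90 [1.48 1.43 1.57 1.51 1.3  1.49 1.54 1.65 1.41 1.24]
px/mm [-0.03431494  0.29643529]
(array([361.06185567, 306.70618557]), np.int32(194)) [array([0.54246928, 0.0254918 , 0.15948814])]
```

The back edge now shows against the grey bezel instead of white, so this edge measure reads low once the key is down. The nominal z (key top = TCP − 0.019) fits all three presses, so the monitor key is at about 7 to 7.5 mm and on. For the others I'll press once, to a measured z of about 0.0635.

>>> move_arm(
  steps=[
    [0,0,-0.03,0,0,0,0],
    [0,0,-0.06,0,0,0,0],
    [0,0,-0.08,0,0,0,0],
    [0.0005,0,-0.085,0,0,0,0],
    [0.0005,0,-0.085,0,0,0,0],
    [0.0005,0,-0.085,0,0,0,0],
    [0.0005,0,-0.085,0,0,0,0],
  ],
)

```text
clock: 11.92
tool_pos: [0.544, 0.0242, 0.0758]
tcp_rot: [3.14, 0.003, 2.693]
ft_force: [0.9, -0.2, 1.0]
width: 0.0005
finger_force: 0.0
```

>>> move_arm(
  steps=[
    [0,0,-0.003,0,0,0,0],
    [0,0,-0.005,0,0,0,0],
    [0,0,-0.007,0,0,0,0],
    [0,0,-0.008,0,0,0,0],
    [0,0,-0.009,0,0,0,0],
    [0,0,-0.009,0,0,0,0],
    [0,0,-0.009,0,0,0,0],
  ],
)

```text
clock: 12.5
tool_pos: [0.5435, 0.0248, 0.0653]
tcp_rot: [3.141, 0.002, 2.694]
ft_force: [2.1, -1.3, 5.1]
width: 0.0005
finger_force: 2.4
```

>>> move_arm(
  steps=[
    [0,0,-0.001,0,0,0,0],
    [0,0,-0.002,0,0,0,0],
    [0,0,-0.002,0,0,0,0],
    [0,0,-0.002,0,0,0,0],
  ],
)

```text
clock: 12.83
tool_pos: [0.5435, 0.0248, 0.0631]
tcp_rot: [3.141, 0.002, 2.694]
ft_force: [3.6, -1.5, 5.7]
width: 0.0006
finger_force: 2.4
```

>>> move_arm(
  steps=[
    [0,0,0.01,0,0,0,0],
    [0,0,0.04,0,0,0,0],
    [0,0,0.08,0,0,0,0],
    [0,0.03,0.1,0,0,0,0],
    [-0.003,0.07,0.1,0,0,0,0],
    [-0.006,0.11,0.1,0,0,0,0],
    [-0.01,0.15,0.1,0,0,0,0],
    [-0.0105,0.19,0.1,0,0,0,0],
    [-0.0105,0.218,0.1,0,0,0,0],
    [-0.0105,0.218,0.1,0,0,0,0],
    [-0.0105,0.218,0.1,0,0,0,0],
    [-0.0105,0.218,0.1,0,0,0,0],
  ],
)

```text
clock: 13.83
tool_pos: [0.5318, 0.2422, 0.1619]
tcp_rot: [-3.14, -0.001, 2.694]
ft_force: [-1.5, -0.4, -0.9]
width: 0.0005
finger_force: 0.0
```

```bash
python3 - <<'E'
from h import *
s=vision.get_image("side");o=cv2.imread("pics/side0.png")
cv2.imwrite("pics/s_after4.png",s)
drop(o,s,(284,216),(.543,.025,.051));print(bot.sense()["tool_pos"])
f=lambda i:cv2.resize(i[160:310,240:440],None,fx=2,fy=2.6,interpolation=2)
cv2.imwrite("pics/c4.png",np.hstack([f(o),f(s)]))
E
```

```text
60 [3.55 3.48 3.49 3.53 3.23 2.84 2.53 2.15 1.66 1.21]
75 [3.65 3.81 3.75 3.61 3.37 2.81 2.38 2.16 1.82 1.25]
90 [4.05 4.2  3.99 3.89 3.51 2.78 2.41 2.18 1.81 1.18]
px/mm [0.01836555 0.31487631]
[0.53203856 0.24175173 0.16212544]
```

View pics/c4.png

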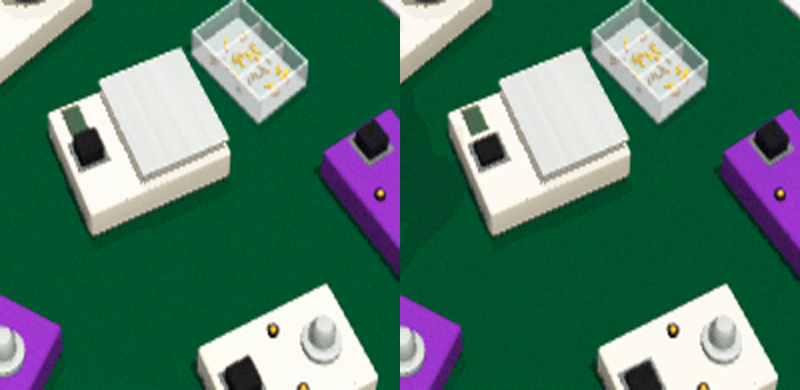

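The scale key (right half, about (490,150)) is clearly down, about 2 px or 7 mm, and the housing hasn't moved. The monitor key is still down. Now the feeder.

>>> move_arm(
  steps=[
    [0.0005,0.001,-0.03,0,0,0,0],
    [0.0005,0.001,-0.06,0,0,0,0],
    [0.0005,0.001,-0.08,0,0,0,0],
    [0.0005,0.001,-0.085,0,0,0,0],
    [0.0005,0.001,-0.085,0,0,0,0],
    [0.0005,0.001,-0.085,0,0,0,0],
    [0.0005,0.001,-0.085,0,0,0,0],
  ],
)

```text
clock: 14.47
tool_pos: [0.5339, 0.2437, 0.0799]
tcp_rot: [3.139, 0.002, 2.693]
ft_force: [-0.8, 0.9, 0.5]
width: 0.0007
finger_force: 0.0
```

>>> move_arm(
  steps=[
    [0,0,-0.003,0,0,0,0],
    [0,0,-0.005,0,0,0,0],
    [0,0,-0.007,0,0,0,0],
    [0,0,-0.008,0,0,0,0],
    [0,0,-0.01,0,0,0,0],
    [0,0,-0.011,0,0,0,0],
    [0,0,-0.011,0,0,0,0],
    [0,0,-0.011,0,0,0,0],
  ],
)

```text
clock: 15.13
tool_pos: [0.533, 0.244, 0.0668]
tcp_rot: [3.141, 0.0, 2.694]
ft_force: [0.1, -0.8, 2.9]
width: 0.0005
finger_force: 1.7
```

>>> move_arm(
  steps=[
    [0,0,-0.001,0,0,0,0],
    [0,0,-0.002,0,0,0,0],
    [0,0,-0.003,0,0,0,0],
    [0,0,-0.0035,0,0,0,0],
    [0,0,-0.0035,0,0,0,0],
    [0,0,-0.0035,0,0,0,0],
  ],
)

```text
clock: 15.63
tool_pos: [0.533, 0.244, 0.0633]
tcp_rot: [3.141, 0.0, 2.694]
ft_force: [-0.3, -0.4, 4.7]
width: 0.0004
finger_force: 2.5
```

>>> move_arm(
  steps=[
    [0,0,0.01,0,0,0,0],
    [0,0,0.04,0,0,0,0],
    [0,0,0.08,0,0,0,0],
    [0,0.03,0.1,0,0,0,0],
    [-0.03,0.06,0.12,0,0,0,0],
    [-0.06,0.09,0.14,0,0,0,0],
    [-0.09,0.12,0.16,0,0,0,0],
    [-0.12,0.15,0.18,0,0,0,0],
    [-0.15,0.18,0.18,0,0,0,0],
    [-0.18,0.21,0.18,0,0,0,0],
    [-0.18,0.21,0.18,0,0,0,0],
    [-0.18,0.21,0.18,0,0,0,0],
  ],
)

```text
clock: 16.63
tool_pos: [0.3493, 0.4567, 0.2433]
tcp_rot: [3.141, -0.002, 2.699]
ft_force: [-0.4, -0.3, -0.1]
width: 0.0006
finger_force: 0.0
```

```bash
python3 - <<'E'
from h import *
s=vision.get_image("side");o=cv2.imread("pics/side0.png");t=vision.get_image("top");t0=cv2.imread("pics/top0.png")
drop(o,s,(225,167),(.533,.243,.051));print(bot.sense()["tool_pos"])
f=lambda i:cv2.resize(i[110:330,180:440],None,fx=1.54,fy=1.54,interpolation=2)
g=lambda i:cv2.resize(i[150:270,190:290] if 0 else i[130:200,195:295],None,fx=4,fy=3.6,interpolation=2)
cv2.imwrite("pics/c5.png",np.vstack([np.hstack([f(o),f(s)]),np.hstack([g(o),g(s)])]))
E
```

```text
60 [2.61 2.24 2.21 2.6  2.35 2.2  1.77 1.51 1.66 1.53]
75 [2.47 2.27 2.3  2.48 2.45 2.31 1.72 1.66 1.64 1.39]
90 [2.41 2.22 2.39 2.42 2.53 2.22 1.69 1.67 1.56 1.4 ]
px/mm [0.05121182 0.31832614]
[0.35225027 0.45407798 0.24272098]
```

View pics/c5.png

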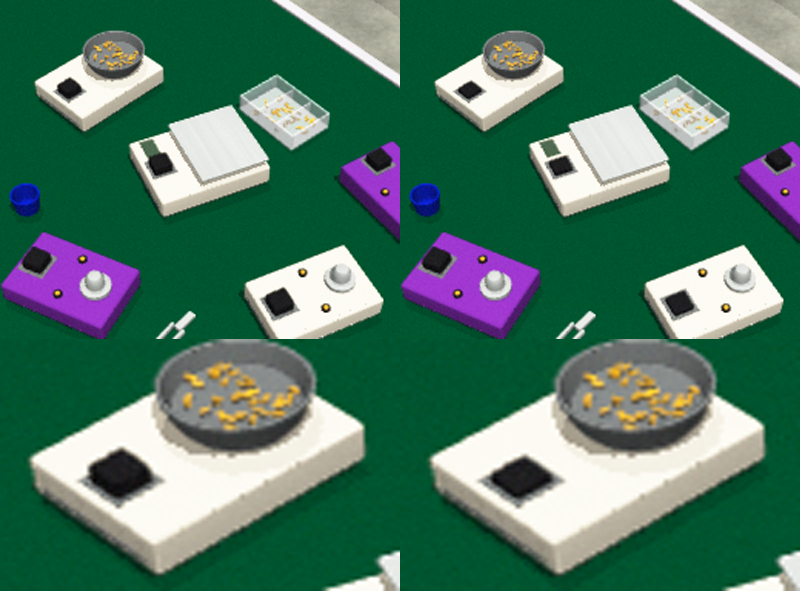

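All three cream boxes' keys are down (right half: monitor (680,303), scale (562,166), feeder (470,90)). Nothing else has moved and the arm is clear, so I'm handing in.

```bash
python3 -c "
from cell import bot
print(bot.job_done())"
```

```text
the job is handed in; nothing more can be done
None
```

I pressed the three keys in order (monitor, scale, feeder) to an estimated 6–7.5 mm of 12 and handed the job in; the monitor key took three touches, all before the scale, and the last camera view showed all three keys down and nothing else visibly moved.

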